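# Load a board pallet under the hold-down flap of an inspection stage

## Task

Load the pallet with the green board into the microscope's inspection stage: with one fingertip press down the orange press bar and keep it down, so that the spring-closed hold-down flap stays open, and with the other fingertip push the pallet by its upturned lip along the lane, under the open flap, until it is fully home against the end stop; then let the bar up so that the flap closes onto the pallet. The flap must stay clear of the pallet until the pallet is home. Push the pallet, do not lift it, and leave the microscope and everything else on the bench alone.

Things in the scene. Friction and masses are not known exactly. Their poses are not given: they have to be found in the camera images.
- stage: Fixed inspection stage, grey base plate; its place and yaw vary. Its x axis is the direction of pushing (roughly away from the robot), y to the left of it, z up. Origin on the table. In its frame (mm, also below): base plate x -175 to 155, y -122 to 20; its top, the deck, at z 30. Two resin mounts stand on the deck right of the lane.
- lane_mouth (a point): Point on the deck on the lane's centre line, stage (0, -30, 30): the home place of the foot of the pallet's lip. The lane is the deck between two rails, 6 high, from stage x -175 to the end stop at x 120; y -62 to 2.
- end_stop (a point): Middle of the end stop's face that the pallet must meet: stage (120, -30, 34). Steel block 12 high above the deck.
- hinge (a point): Middle of the flap's hinge shaft, which runs along the stage's x: stage (-31, 20, 46). Bearing blocks, tops at stage z 51, y 9 to 22, at x -166, -40 and 104.
- press_bar (a point): Middle of the orange strip's top on the press bar, one piece with the flap; it moves with it. Strip: stage x -154 to 92, y 37 to 67, point 32 from the shaft. It overhangs the base plate's left edge: only the table lies below. Press it anywhere along its length; a fingertip can slide along it. Height of the point over the table: 53 at flap 0, 43 at 0.30, 39 at 0.45, 34 at 0.60.
- flap (a joint): Angle of flap and press bar together, rad: 0 shut, grows as the bar goes down, 0.60 fully open. A spring shuts it: torque 0.04 N m at 0, 0.20 at 0.45, 0.25 at 0.60, so 6 to 8 N on the bar hold it. The pallet passes from about 0.25; 0.35 to 0.58 is a good opening. Closed on the pallet it rests at about 0.20.
- flap_nose (a point): Middle of the underside of the flap's black rubber nose strip (50 long along x, 6 thick). The flap is a yellow leaf at stage x 40 to 90, from the hinge shaft over the lane's left part to y -19. Shut, the nose is 0.5 above the deck and the flap's end blocks the pallet; it opens upwards.
- pallet: Black plate 120 x 60 x 8, 90 g, green board in its top, loose in the lane with about 2 mm play to each rail. Origin: centre of its underside; x along its length, in the direction of pushing. Black lip 6 thick, full width, top 20 above the underside, along the end nearer the robot. At the start its origin is at stage x -65 to -25 (far end 5 to 45 short of the flap); home at stage (60, -30, 30).
- pallet_lip (a point): Middle of the rear face of the pallet's lip, where it is pushed: pallet frame (-60, 0, 12). When home it is at stage x 0.
- microscope: Digital microscope on the stage, not to be touched: chrome post, diameter 16, 290 tall above the deck, at stage (135, -100); black barrel, diameter 34 (holder 44), over stage (98, -40), lens 124 and top 266 above the deck; cross bar between them 207 above the deck. Origin: the stage's, raised to the deck.
- spare_pallet: Bystander: a second pallet of the same shape with a blue board, lying on the bench. Origin at the centre of its underside.
- mount1: Bystander: amber resin mount, 30 in diameter, 20 high, standing on the deck right of the lane. Origin at its foot.
- mount2: Bystander: clear resin mount, 30 in diameter, 20 high, standing on the deck right of the lane. Origin at its foot.
- screwdriver: Bystander: green-handled screwdriver, 170 long, lying to the left of the stage. Origin at its middle.
- brush: Bystander: black antistatic brush, 160 long, lying to the right of the stage. Origin at its middle.
- dispenser: Bystander: blue solvent bottle, 64 in diameter, 130 tall. Origin at its foot.
- spool: Bystander: metal solder spool, 62 in diameter, 54 tall. Origin at its foot.
- swab_jar: Bystander: glass jar with wooden swabs, 60 in diameter, 120 tall. Origin at its foot.
Things that resemble listed ones, but are neither listed nor needed, are in the scene too. Leave any brown, pink or red look-alike of the pallet alone.

How it is judged:
By the outcome, as a careful person would: the job done as asked, in the order asked, and still so for the second after the job is handed in, with the robot touching nothing.
It also fails if it takes over 54 s, if anything falls off the work surface, if the arm or the gripper's body presses on something with over 40 N, if the wrist force passes 120 N, or if a joint passes its speed limit or range.

## Robot

A 7-joint arm with a two-finger parallel gripper is mounted at the origin on the work surface. World frame = base frame: x ahead of the robot, y to its left, z up, the work surface at z = 0. Lengths are in m, angles in rad, forces in N, time in s.
With the tool pointing down it reaches from about 0.425 to 0.95 m from the base axis. Payload 4.7 kg.
Tool frame: the origin (TCP) lies on the centre line of the jaws, within the pads' length; the fingertips stand 22 mm ahead of it and the grasp point (between the pads) lies 3 mm ahead of it; z points along the fingers, y is the direction in which the jaws open and shut (so a half turn about z gives the same grasp; the last joint's range is limited). The gripper opens to 85 mm and grips with 20 to 120 N. Pads are 22 mm wide; open, the fingers measure 114 mm over their backs; the gripper's body (76 mm by 85 mm) begins 54 mm behind the grasp point. The pads swing forward as they close: fully open they stand 13 mm farther back than shut.
Start: joints at [1.287, 0.469, -0.049, 1.532, 0.024, 1.141, -0.082], TCP at [0.17, -0.653, 0.253] pointing down, gripper open.
Joint ranges: [-2.59, 2.59], [-0.33, 1.99], [-1.39, 1.29], [0.1, 2.45], [-1.04, 4.18], [0.21, 1.99], [-2.66, 2.66]. Speed limits (rad/s): [2.57, 2.57, 3.14, 3.14, 3.14, 3.14, 3.14].

## Interface

Orientations are given as a 3x3 rotation matrix whose columns are the frame's x, y, z axes.
In Python, from workcell import arm gives the robot as it stands.
- The arm moves only by the tool play_rows, never from a script. Its argument "deltas" is text: rows parted by semicolons, each of 7 numbers parted by spaces: the turn, a rotation vector about the tool's x, y, z in rad, then the shift along the tool's x, y, z in mm, then the closure in counts, from 0 (fully open) to 255 (shut). A call has 1 to 5 rows; each row is the pose to reach, as a shift and turn from the pose commanded when the call began, along the tool's axes at that moment; what a row does not reach only later rows make up. A row lasts 1/12 s, in which the tool goes at most 41.7 mm and 7.16 degrees, less where a joint would pass 70% of its speed; a pose out of reach is approached as far as the arm can. A call with a gripper value outside its range is refused whole. The fingers move at their own pace and stop on an object; "squeeze" is the grip in N (left out, the last holds). Time passes only in rows, so rows that repeat a pose let the fingers close. It gives the time, the measured TCP pose, the force and the opening at its end, in the units of the state.
- arm.state(): the state, without advancing time (a new reading comes with each control period).
- arm.capture(name): name is "side" or "top"; returns a dict with "img" (480x640x3 uint8, red, green, blue), "z_map" (480x640 float32, m along the optical axis (not along the pixel's ray), 0 where there is no reading), "fx", "fy", "cx", "cy" (pixels), "D" ([k1, k2, p1, p2, k3] as OpenCV has them; the pictures are not rectified), "R" (3x3) and "t" (3): a world point X has camera coordinates R X + t. Camera axes: x right, y down, z forward; pixel columns grow to the right and rows downward; lengths in m; the calibration is good to about 2 mm. A picture is of the moment at which its call begins.
- arm.sign_off(): hands the job in, once; it reports no verdict.
The state is a dict: "clock": time; "joints": joint angles; "joint_velocities": joint speeds; "tau": joint torques, N m; "tool_pos": TCP position; "ee_rot": TCP orientation; "ft_force": force on the tool from outside, world axes, zero at the start; "ft_torque": the same for the moment, N m; "finger_gap": finger opening in m.
Only numpy, scipy, OpenCV 4.12 (cv2) and the standard library are available. Lean on these libraries where they do the work, as an engineer would, in place of code of your own. Each camera call takes 0.05 s, during which the arm holds its last target.

## Working session

There is one attempt and no reset: what is moved stays moved. The work goes in short steps, Python scripts to look and compute and a tool call to move; the robot and the scene stay as the last step left them, time stands still between calls to the robot, and variables do not carry over. Pictures are saved under pics/ and viewed, and the job is handed in when it is done.

Besides the shell and the picture viewer there is one more tool, called after "Request:" as name(argument=value, ...), one argument or row to a line, values as JSON. play_rows: Moves the arm, as the interface text tells. Its arguments: {"type":"object","properties":{"deltas":{"type":"string"},"squeeze":{"type":"number"}},"required":["deltas"]}

```bash
mkdir -p pics; ls; python3 - <<'E'
from workcell import arm
import cv2,numpy as np
s=arm.state();print(s)
for n in("side","top"):
    c=arm.capture(n);cv2.imwrite(f"pics/{n}0.png",c["img"][:,:,::-1]);np.savez(f"{n}0.npz",**c)
    print(n,c["fx"],c["fy"],c["cx"],c["cy"],c["D"],c["R"],c["t"])
E
```

```text
pics
{'clock': 0.0, 'joints': array([ 1.28708091,  0.46945744, -0.04859831,  1.53373612,  0.02412233,
        1.14097461, -0.08229992]), 'joint_velocities': array([-0.00057728,  0.00097659,  0.0008578 ,  0.0002622 , -0.00071836,
        0.00046104, -0.00093566]), 'tau': array([ 4.31754861e-04, -5.10319376e+01, -4.71846876e-02, -2.37713993e+01,
        1.05109633e-02,  7.53012806e-03,  1.61185092e-06]), 'tool_pos': array([ 0.17001288, -0.65266511,  0.25223274]), 'ee_rot': array([[ 9.67698475e-01,  2.52109724e-01, -5.90225596e-04],
       [ 2.52110398e-01, -9.67696615e-01,  1.89940634e-03],
       [-9.23005035e-05, -1.98685463e-03, -9.99998022e-01]]), 'ft_force': array([0.37462941, 0.02334054, 0.64132098]), 'ft_torque': array([-0.02554624,  0.05203985,  0.02439971]), 'finger_gap': 0.08494157119058003}
side 473.44721156973077 473.44721156973077 321.10235759711793 236.92345787705204 [-0.05256247  0.          0.          0.          0.        ] [[ 0.95332085 -0.30179715 -0.00989138]
 [-0.23178066 -0.71037063 -0.6645685 ]
 [ 0.19353833  0.63583964 -0.74716188]] [-0.52177213  0.16018942  0.99177593]
top 572.1201758727327 572.1201758727327 314.2242922567344 230.1040918817809 [-0.12808  0.       0.       0.       0.     ] [[ 0.0057622  -0.99998131  0.00204425]
 [-0.9882831  -0.00600658 -0.15251372]
 [ 0.15252315 -0.00114148 -0.98829924]] [0.01188237 0.54724891 1.29924095]
```

View pics/side0.png

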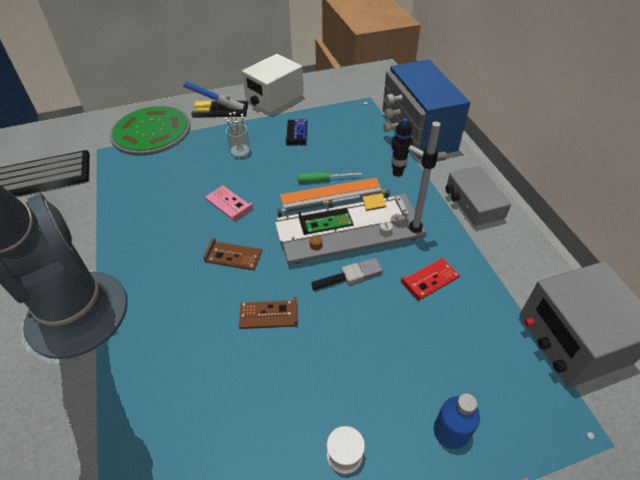

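View pics/top0.png

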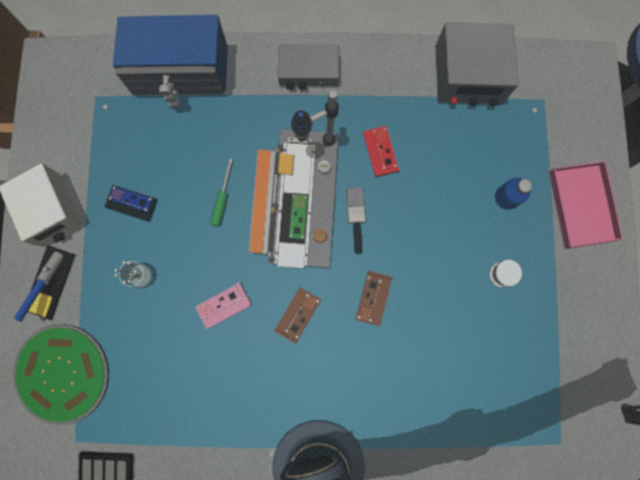

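```bash
python3 - <<'E'
import cv2,numpy as np
for n,(x0,y0,x1,y1),k in(("top",(235,85,355,285),3),("side",(265,110,445,270),4)):
    im=np.load(f"{n}0.npz")["img"][y0:y1,x0:x1,::-1]
    cv2.imwrite(f"pics/{n}0c.png",cv2.resize(im,None,fx=k,fy=k,interpolation=cv2.INTER_CUBIC))
E
```

```text
(no output)
```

View pics/top0c.png

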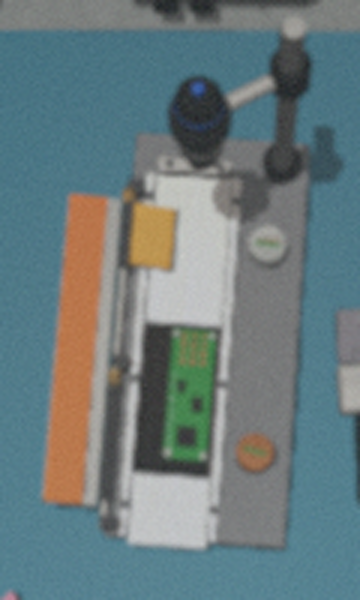

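View pics/side0c.png

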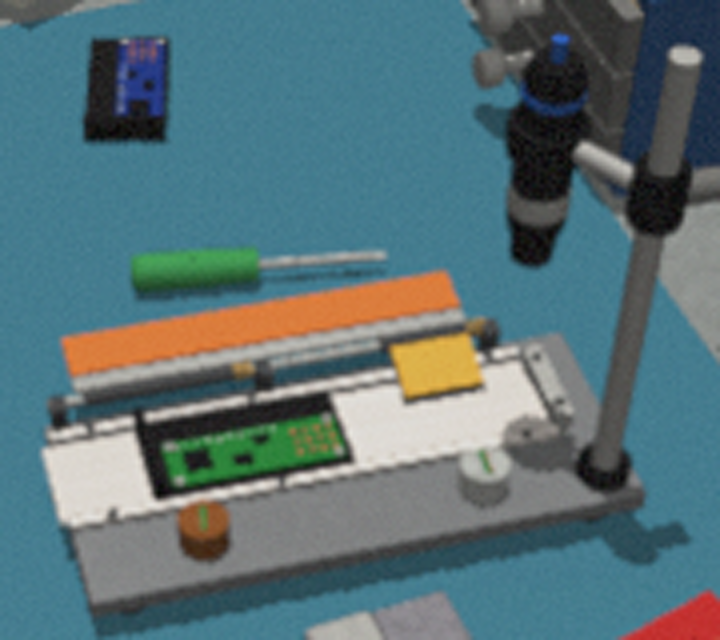

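```bash
cat >h.py <<'E'
import cv2,numpy as np
from scipy.optimize import least_squares
def cam(n):
    c=np.load(n+"0.npz"); K=np.array([[c["fx"],0,c["cx"]],[0,c["fy"],c["cy"]],[0,0,1]]);return c["R"],c["t"],K,c["D"]
def proj(n,P):
    R,t,K,D=cam(n);return cv2.projectPoints(np.array(P,float).reshape(-1,1,3),cv2.Rodrigues(R)[0],t,K,D)[0][:,0]
def ray(n,uv,z):
    R,t,K,D=cam(n);a=cv2.undistortPoints(np.array(uv,float).reshape(-1,1,2),K,D)[:,0]
    d=np.c_[a,np.ones(len(a))]@R; o=-R.T@t
    return o+d*((z-o[2])/d[:,2])[:,None]
def S2W(p,P):
    P=np.array(P,float)/1000;c,s=np.cos(p[2]),np.sin(p[2]);return np.c_[p[0]+c*P[:,0]-s*P[:,1],p[1]+s*P[:,0]+c*P[:,1],P[:,2]]
E
python3 - <<'E'
from h import *
T=[((67,195),(92,67,53)),((108,198),(92,37,53)),((83,503),(-154,37,53)),((42,500),(-154,67,53)),((285,547),(-175,-122,30)),((306,150),(155,-122,30))]
Sd=[((62,340),(-154,67,53)),((72,376),(-154,37,53)),((447,271),(92,67,53)),((462,305),(92,37,53)),((90,592),(-175,-122,30)),((642,490),(155,-122,30)),((555,335),(155,20,30))]
tu=np.array([(235+a[0]/3,85+a[1]/3) for a,_ in T]);su=np.array([(265+a[0]/4,110+a[1]/4) for a,_ in Sd])
tp=[b for _,b in T];sp=[b for _,b in Sd]
def f(p,m=3):
    r=[]
    if m&1:r.append((proj("top",S2W(p,tp))-tu).ravel())
    if m&2:r.append((proj("side",S2W(p,sp))-su).ravel())
    return np.concatenate(r)
for m in(1,2,3):
    r=least_squares(f,[.6,.05,0],args=(m,),loss="soft_l1");print(m,r.x,np.round(f(r.x,m).reshape(-1,2),1).tolist())
p=r.x;np.save("p.npy",p)
def W2S(X):
    d=X-[p[0],p[1],0];c,s=np.cos(p[2]),np.sin(p[2]);return np.c_[c*d[:,0]+s*d[:,1],-s*d[:,0]+c*d[:,1],d[:,2]]*1e3
tc=lambda L:[(235+a/3,85+b/3) for a,b in L]; sc=lambda L:[(265+a/4,110+b/4) for a,b in L]
print("far z38 top",W2S(ray("top",tc([(147,324),(221,326)]),.038)))
print("lip z50 top",W2S(ray("top",tc([(133,470),(208,475)]),.050)))
print("side far z38",W2S(ray("side",sc([(330,396),(352,460)]),.038)))
print("side lip z50",W2S(ray("side",sc([(137,412),(157,494)]),.050)))
E
```

```text
1 [ 0.64234459  0.08947785 -0.05834753] [[0.4, -0.1], [-0.8, -0.3], [-0.6, 0.5], [0.2, 0.7], [-0.1, 0.2], [0.9, -2.4]]
2 [ 0.64306857  0.08281827 -0.06382391] [[-0.5, -0.4], [-0.7, -1.0], [-0.3, 0.0], [-0.2, -0.7], [-0.3, 3.1], [1.9, 0.9], [1.9, -1.1]]
3 [ 0.64293962  0.08735882 -0.06620074] [[1.6, -0.5], [0.4, -0.7], [-0.2, 0.1], [0.6, 0.1], [0.2, 0.3], [2.3, -2.2], [-1.0, -1.7], [-1.2, -2.4], [-0.9, -1.1], [-0.9, -1.8], [-1.0, 1.5], [1.0, -0.3], [1.1, -2.2]]
far z38 top [[ -6.35188858  -0.30832073  38.        ]
 [ -3.75687804 -58.91101351  38.        ]]
lip z50 top [[-124.991444      0.42417602   50.        ]
 [-124.67932426  -57.81592929   50.        ]]
side far z38 [[ -3.98352418 -11.64189117  38.        ]
 [ -6.00406108 -65.34790189  38.        ]]
side lip z50 [[-120.93974308   -7.83590071   50.        ]
 [-123.49833402  -74.06930461   50.        ]]
```

```bash
python3 - <<'E'
from h import *
def pts(n):
    c=np.load(n+"0.npz");R,t,K,D=cam(n);z=c["z_map"];v,u=np.mgrid[:480,:640]
    a=cv2.undistortPoints(np.stack([u,v],-1).reshape(-1,1,2).astype(float),K,D)[:,0]
    X=(np.c_[a,np.ones(len(a))]*z.reshape(-1,1)-t)@R
    return X.reshape(480,640,3),z,cv2.cvtColor(c["img"],cv2.COLOR_RGB2HSV)
for n in("top","side"):
    X,z,h=pts(n)
    for nm,lo,hi,s in(("orange",5,14,150),("green",50,75,110)):
        m=(h[...,0]>=lo)&(h[...,0]<=hi)&(h[...,1]>s)&(h[...,2]>60)
        x0,y0,x1,y1=(240,120,320,270) if n=="top" else (275,170,390,240)
        mm=np.zeros_like(m);mm[y0:y1,x0:x1]=m[y0:y1,x0:x1]
        k,l,st,_=cv2.connectedComponentsWithStats(mm.astype(np.uint8));i=1+np.argmax(st[1:,4]);mm=l==i
        box=cv2.boxPoints(cv2.minAreaRect(np.argwhere(mm)[:,::-1].astype(np.float32)))
        P=X[mm&(z>0)];print(n,nm,st[i],"depth med",np.median(P,0),"z pct",np.percentile(P[:,2],[10,90]))
        zz=.053 if nm=="orange" else .038
        v,u=np.nonzero(mm);W=ray(n,np.c_[u,v],zz)
        rc=cv2.minAreaRect((W[:,:2]*1000).astype(np.float32));print("  px box",box.round(1).tolist(),"world rect mm",rc, "yaw")
E
```

```text
top orange [252 151  18  90 555] depth med [0.63876141 0.14161289 0.05339064] z pct [0.0499282  0.05676299]
  px box [[251.3000030517578, 239.60000610351562], [259.1000061035156, 150.8000030517578], [269.0, 151.6999969482422], [261.29998779296875, 240.5]] world rect mm ((628.1879272460938, 142.72561645507812), (23.78077507019043, 214.08544921875), 86.25799560546875) yaw
top green [292 200  14  38 209] depth med [0.57476771 0.05072371 0.04004334] z pct [0.03683529 0.04346336]
  px box [[292.0, 200.0], [305.0, 200.0], [305.0, 237.0], [292.0, 237.0]] world rect mm ((575.4636840820312, 52.419456481933594), (88.57737731933594, 30.770872116088867), 0.48155173659324646) yaw
side orange [281 178  98  26 852] depth med [0.61279212 0.13921955 0.0500143 ] z pct [0.04779612 0.05233719]
  px box [[280.5, 194.39999389648438], [376.8999938964844, 177.5], [378.3999938964844, 186.39999389648438], [282.1000061035156, 203.3000030517578]] world rect mm ((614.52197265625, 136.2857208251953), (31.6881103515625, 242.63270568847656), 86.34579467773438) yaw
side green [305 214  44  18 358] depth med [0.57848929 0.04898929 0.0368829 ] z pct [0.0349189  0.03870557]
  px box [[304.5, 220.5], [345.8999938964844, 212.8000030517578], [348.1000061035156, 224.39999389648438], [306.70001220703125, 232.10000610351562]] world rect mm ((576.5911865234375, 49.74324035644531), (37.457054138183594, 98.02725219726562), 86.52509307861328) yaw
```

```bash
cat >>h.py <<'E'
PS=(0.643,0.0875,-0.063)
def go(sx,sy,z,world=False,yaw=PS[2]):
    "delta in tool axes to stage (sx,sy) mm, tcp height z mm"
    from workcell import arm
    s=arm.state();R=s["ee_rot"];W=np.array([sx,sy,z])/1e3 if world else S2W(PS,[(sx,sy,z)])[0]
    c,n=np.cos(yaw),np.sin(yaw);Rt=np.array([[c,n,0],[n,-c,0],[0,0,-1.]])
    print("clock",s["clock"],"pos",s["tool_pos"],"F",s["ft_force"].round(1),"gap",s["finger_gap"])
    print("rot",cv2.Rodrigues(R.T@Rt)[0].ravel().round(4),"shift",(R.T@(W-s["tool_pos"])*1e3).round(1))
E
python3 - <<'E'
from h import *
for w in((350,-520,252),(460,-350,252),(520,-150,252),(510,90,200)):go(*w,world=True)
E
```

```text
clock 0.1 pos [ 0.17004011 -0.6527403   0.25234288] F [ 0.   0.5 -0.2] gap 0.0854851515012224
rot [-1.800e-03  3.000e-04  3.179e-01] shift [207.6 -83.1   0.5]
clock 0.1 pos [ 0.17004011 -0.6527403   0.25234288] F [ 0.   0.5 -0.2] gap 0.0854851515012224
rot [-1.800e-03  3.000e-04  3.179e-01] shift [ 356.9 -219.9    0.7]
clock 0.1 pos [ 0.17004011 -0.6527403   0.25234288] F [ 0.   0.5 -0.2] gap 0.0854851515012224
rot [-1.800e-03  3.000e-04  3.179e-01] shift [ 465.4 -398.3    1. ]
clock 0.1 pos [ 0.17004011 -0.6527403   0.25234288] F [ 0.   0.5 -0.2] gap 0.0854851515012224
rot [-1.800e-03  3.000e-04  3.179e-01] shift [ 516.2 -632.9   53.4]
```

Request:
play_rows(
  deltas="0 0 0.06 36 -15 0 0; 0 0 0.13 72 -30 0 20; 0 0 0.19 108 -46 0 40; 0 0 0.25 142 -63 0 40; 0 0 0.318 176 -82 0 40",
)

```text
clock: 0.52
tool_pos: [0.321, -0.5281, 0.2528]
ee_rot: [[0.998, -0.066, -0.0], [-0.066, -0.998, 0.0], [-0.0, -0.0, -1.0]]
ft_force: [1.1, -0.7, 0.5]
finger_gap: 0.0722
```

```bash
python3 - <<'E'
from h import *
for w in((400,-370,252),(490,-150,252),(510,90,200)):go(*w,world=True)
E
```

```text
clock 0.5167 pos [ 0.32097629 -0.52814424  0.25282296] F [ 1.1 -0.7  0.5] gap 0.0721912292121608
rot [-0.0005  0.0003 -0.0035] shift [  68.3 -163.     0.9]
clock 0.5167 pos [ 0.32097629 -0.52814424  0.25282296] F [ 1.1 -0.7  0.5] gap 0.0721912292121608
rot [-0.0005  0.0003 -0.0035] shift [ 143.5 -388.5    1. ]
clock 0.5167 pos [ 0.32097629 -0.52814424  0.25282296] F [ 1.1 -0.7  0.5] gap 0.0721912292121608
rot [-0.0005  0.0003 -0.0035] shift [ 147.5 -629.3   53.1]
```

Request:
play_rows(
  deltas="0 0 0 15 -35 0 40; 0 0 0 30 -70 0 40; 0 0 0 46 -105 0 40; 0 0 0 60 -140 0 40; 0 0 0 75 -175 0 40",
)

```text
clock: 0.93
tool_pos: [0.4059, -0.3576, 0.253]
ee_rot: [[0.998, -0.063, -0.001], [-0.063, -0.998, 0.0], [-0.001, -0.0, -1.0]]
ft_force: [1.3, -0.6, -0.2]
finger_gap: 0.0723
```

Request:
play_rows(
  deltas="0 0 0 14 -36 0 40; 0 0 0 28 -72 0 40; 0 0 0 42 -108 0 40; 0 0 0 54 -145 0 40; 0 0 0 66 -182 0 40",
)

```text
clock: 1.35
tool_pos: [0.4832, -0.1803, 0.2531]
ee_rot: [[0.998, -0.063, -0.0], [-0.063, -0.998, -0.0], [-0.0, 0.0, -1.0]]
ft_force: [1.7, 0.1, 0.5]
finger_gap: 0.0721
```

```bash
python3 - <<'E'
from h import *
go(-143,8,200)
E
```

```text
clock 1.35 pos [ 0.48324455 -0.18026131  0.25312966] F [1.7 0.1 0.5] gap 0.07209018036112108
rot [ 0.0001  0.0003 -0.0003] shift [  -0.5 -285.3   53.1]
```

Request:
play_rows(
  deltas="0 0 0 0 -36 0 40; 0 0 0 0 -72 0 40; 0 0 0 0 -108 10 40; 0 0 0 0 -144 25 40; 0 0 0 0 -180 40 40",
)

```text
clock: 1.77
tool_pos: [0.4943, -0.0009, 0.2131]
ee_rot: [[0.998, -0.063, 0.001], [-0.063, -0.998, -0.0], [0.001, 0.0, -1.0]]
ft_force: [0.4, -0.0, 0.2]
finger_gap: 0.0719
```

Request:
play_rows(
  deltas="0 0 0 0 -35 5 40; 0 0 0 0 -65 15 40; 0 0 0 0 -90 30 40; 0 0 0 0 -100 50 40; 0 0 0 0 -103 70 40",
)

```text
clock: 2.18
tool_pos: [0.5009, 0.1036, 0.1428]
ee_rot: [[0.998, -0.058, 0.001], [-0.058, -0.998, 0.002], [0.001, -0.002, -1.0]]
ft_force: [-0.6, -0.3, -0.5]
finger_gap: 0.072
```

```bash
cat >look.py <<'E'
import sys,cv2,numpy as np
from workcell import arm
t=sys.argv[1]
for n,(x0,y0,x1,y1),k in(("top",(225,85,365,285),3),("side",(245,110,445,270),4)):
    c=arm.capture(n);np.savez(f"{n}{t}.npz",**c)
    cv2.imwrite(f"pics/{n}{t}.png",cv2.resize(c["img"][y0:y1,x0:x1,::-1],None,fx=k,fy=k,interpolation=cv2.INTER_CUBIC))
from h import *
go(-140,8,80)
E
python3 look.py 1
```

```text
clock 2.2833 pos [0.49845496 0.10071013 0.14038069] F [-1.3 -0.7  0.7] gap 0.07249095835213028
rot [0.0016 0.0069 0.0022] shift [ 5.5 -4.  60.3]
```

View pics/side1.png

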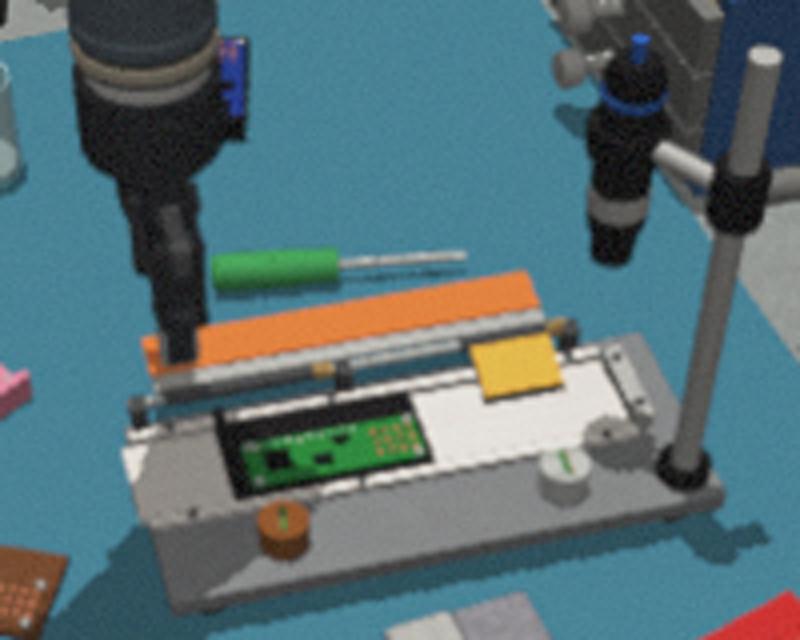

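View pics/top1.png

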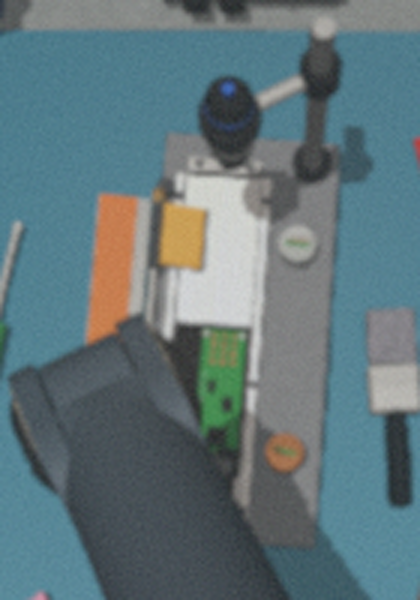

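Request:
play_rows(
  deltas="0 0 0.002 0 -2 12 40; 0 0 0.002 1 -4 25 40; 0 0 0.002 2 -4 38 40; 0 0 0.002 2 -4 46 40; 0 0 0.002 2 -4 50 40",
)

```text
clock: 2.7
tool_pos: [0.5031, 0.1033, 0.093]
ee_rot: [[0.998, -0.066, -0.001], [-0.066, -0.998, -0.001], [-0.001, 0.001, -1.0]]
ft_force: [-0.4, -0.3, -0.9]
finger_gap: 0.0719
```

```bash
python3 look.py 2;python3 - <<'E'
from h import *
from workcell import arm
s=arm.state();R=s["ee_rot"];p=s["tool_pos"]
for sy in(-1,1):
  for y in(36,50):
    X=p+R@np.array([.0,sy*y/1e3,.022]);q=proj("side",[X])[0];print(sy,y,X,((q-[245,110])*4).round())
E
```

```text
clock 2.8 pos [0.50314824 0.10363591 0.09329865] F [-0.3 -0.9 -0.7] gap 0.0720268896692006
rot [ 0.0005  0.0005 -0.003 ] shift [ 0.6 -0.7 13.3]
-1 36 [0.5055097  0.1395479  0.07128155] [165. 334.]
-1 50 [0.50643277 0.15351744 0.0712749 ] [161. 318.]
1 36 [0.50076248 0.06770458 0.07131575] [189. 418.]
1 50 [0.49983941 0.05373505 0.07132241] [194. 435.]
```

View pics/side2.png

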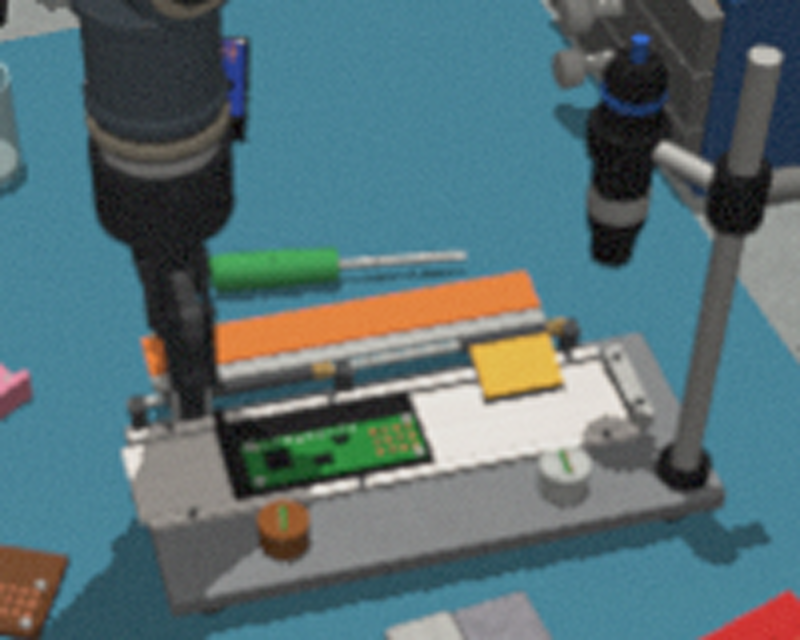

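Request:
play_rows(
  deltas="0 0 -0.003 -2 0 5 40; 0 0 -0.003 -2 0 10 40; 0 0 -0.003 -2 0 14 40; 0 0 -0.003 -2 0 18 40; 0 0 -0.003 -2 0 18 40",
)

```text
clock: 3.22
tool_pos: [0.5008, 0.1041, 0.0746]
ee_rot: [[0.998, -0.062, -0.001], [-0.062, -0.998, -0.0], [-0.001, 0.0, -1.0]]
ft_force: [-0.4, 0.5, 0.7]
finger_gap: 0.0721
```

Request:
play_rows(
  deltas="0 0 0 0 0 1 40; 0 0 0 0 0 2 40; 0 0 0 0 0 3 40; 0 0 0 0 0 4 40; 0 0 0 0 0 4 40",
)

```text
clock: 3.63
tool_pos: [0.5012, 0.1043, 0.0712]
ee_rot: [[0.998, -0.062, -0.0], [-0.062, -0.998, -0.0], [-0.0, 0.0, -1.0]]
ft_force: [-0.5, -0.5, -0.5]
finger_gap: 0.072
```

Request:
play_rows(
  deltas="0 0 0 0 0 1 40; 0 0 0 0 0 2 40; 0 0 0 0 0 3 40; 0 0 0 0 0 4 40; 0 0 0 0 0 4 40",
)

```text
clock: 4.05
tool_pos: [0.5011, 0.1043, 0.0671]
ee_rot: [[0.998, -0.062, -0.0], [-0.062, -0.998, -0.0], [-0.0, 0.0, -1.0]]
ft_force: [-0.3, -0.0, -0.8]
finger_gap: 0.0722
```

Request:
play_rows(
  deltas="0 0 0 0 0 1 40; 0 0 0 0 0 2 40; 0 0 0 0 0 3 40; 0 0 0 0 0 4 40; 0 0 0 0 0 4 40",
)

```text
clock: 4.47
tool_pos: [0.5014, 0.1047, 0.0633]
ee_rot: [[0.998, -0.062, 0.0], [-0.062, -0.998, 0.0], [0.0, -0.0, -1.0]]
ft_force: [0.7, 1.4, 1.7]
finger_gap: 0.0719
```

```bash
python3 look.py 3
```

```text
clock 4.5667 pos [0.50134482 0.1045556  0.06338189] F [0.3 0.5 1. ] gap 0.07222886104184648
rot [-0.0002 -0.0003  0.001 ] shift [  2.5   0.1 -16.6]
```

View pics/side3.png

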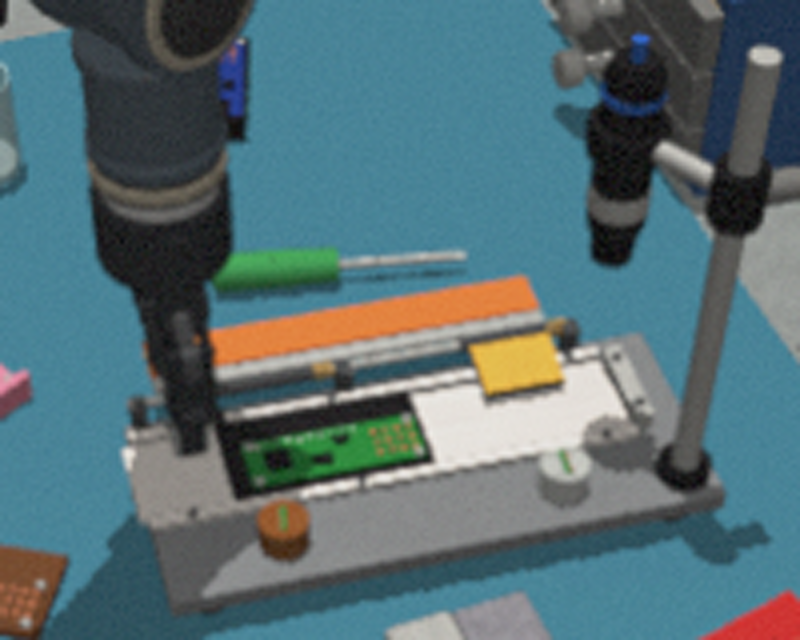

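Request:
play_rows(
  deltas="0 0 0 0 0 1 40; 0 0 0 0 0 2 40; 0 0 0 0 0 3 40; 0 0 0 0 0 4 40; 0 0 0 0 0 5 40",
)

```text
clock: 4.98
tool_pos: [0.5014, 0.1047, 0.0584]
ee_rot: [[0.998, -0.062, 0.001], [-0.062, -0.998, 0.0], [0.001, -0.0, -1.0]]
ft_force: [-0.2, 1.3, 4.3]
finger_gap: 0.0721
```

Request:
play_rows(
  deltas="0 0 0 0 0 1 40; 0 0 0 0 0 2 40; 0 0 0 0 0 3 40; 0 0 0 0 0 4 40; 0 0 0 0 0 5 40",
)

```text
clock: 5.4
tool_pos: [0.5014, 0.1042, 0.0536]
ee_rot: [[0.998, -0.062, 0.0], [-0.062, -0.998, -0.0], [0.0, 0.0, -1.0]]
ft_force: [-0.8, -0.6, 7.7]
finger_gap: 0.0718
```

```bash
python3 look.py 4; python3 - <<'E'
from h import *
# predicted crop px of strip far-end corners vs flap angle
for th in(0,.2,.3,.4,.45,.5,.6):
    P=[]
    for r in(17,47):
        P.append((92,20+r*np.cos(th)+7*np.sin(th),46+7*np.cos(th)-r*np.sin(th)))
    # leaf end
    q=(proj("side",S2W(PS,P))-[245,110])*4
    l=S2W(PS,[(40,20-39*np.cos(th),46-0+39*np.sin(th)-9),(90,20-39*np.cos(th),46+39*np.sin(th)-9)])
    print(th,q.round().tolist(),((proj("side",l)-[245,110])*4).round().tolist())
E
```

```text
clock 5.5 pos [0.50143965 0.10411455 0.0535139 ] F [-1.2 -0.6  6.8] gap 0.07204776857957705
rot [ 0.0004 -0.0004  0.0006] shift [  2.3  -0.3 -26.5]
0 [[538.0, 297.0], [523.0, 266.0]] [[484.0, 392.0], [563.0, 378.0]]
0.2 [[537.0, 300.0], [521.0, 277.0]] [[484.0, 382.0], [563.0, 368.0]]
0.3 [[537.0, 302.0], [521.0, 283.0]] [[484.0, 377.0], [563.0, 362.0]]
0.4 [[536.0, 305.0], [521.0, 290.0]] [[484.0, 371.0], [563.0, 356.0]]
0.45 [[536.0, 306.0], [521.0, 293.0]] [[483.0, 368.0], [563.0, 353.0]]
0.5 [[536.0, 307.0], [521.0, 297.0]] [[483.0, 365.0], [563.0, 350.0]]
0.6 [[536.0, 309.0], [522.0, 304.0]] [[483.0, 358.0], [562.0, 344.0]]
```

View pics/side4.png

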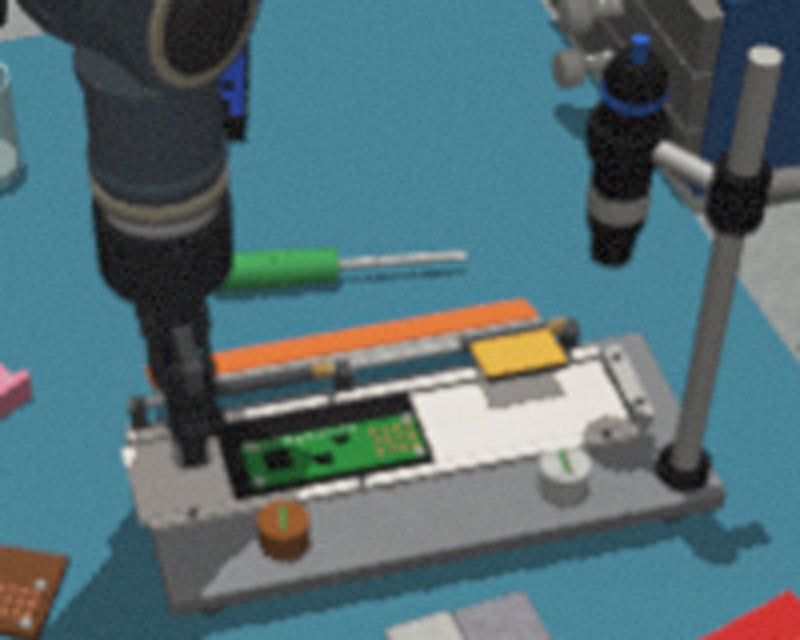

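Request:
play_rows(
  deltas="0 0 0 3 0 0 40; 0 0 0 6 0 0 40; 0 0 0 10 0 0 40; 0 0 0 15 0 0 40; 0 0 0 20 0 0 40",
)

```text
clock: 5.92
tool_pos: [0.5192, 0.1037, 0.053]
ee_rot: [[0.998, -0.061, -0.004], [-0.061, -0.998, -0.0], [-0.004, 0.001, -1.0]]
ft_force: [-4.5, 2.7, 6.6]
finger_gap: 0.0719
```

Request:
play_rows(
  deltas="0 0 0 5 0 0 40; 0 0 0 10 0 0 40; 0 0 0 15 0 0 40; 0 0 0 20 0 0 40; 0 0 0 25 0 0 40",
)

```text
clock: 6.33
tool_pos: [0.5442, 0.1023, 0.053]
ee_rot: [[0.998, -0.061, -0.004], [-0.061, -0.998, -0.0], [-0.004, 0.0, -1.0]]
ft_force: [-4.9, 3.0, 7.3]
finger_gap: 0.0719
```

```bash
python3 look.py 5
```

```text
clock 6.4333 pos [0.54544889 0.10225643 0.05319511] F [-2.5  2.5  6.9] gap 0.0721595709558844
rot [-0.0003  0.0018  0.0016] shift [-41.8   0.5 -26.7]
```

View pics/side5.png

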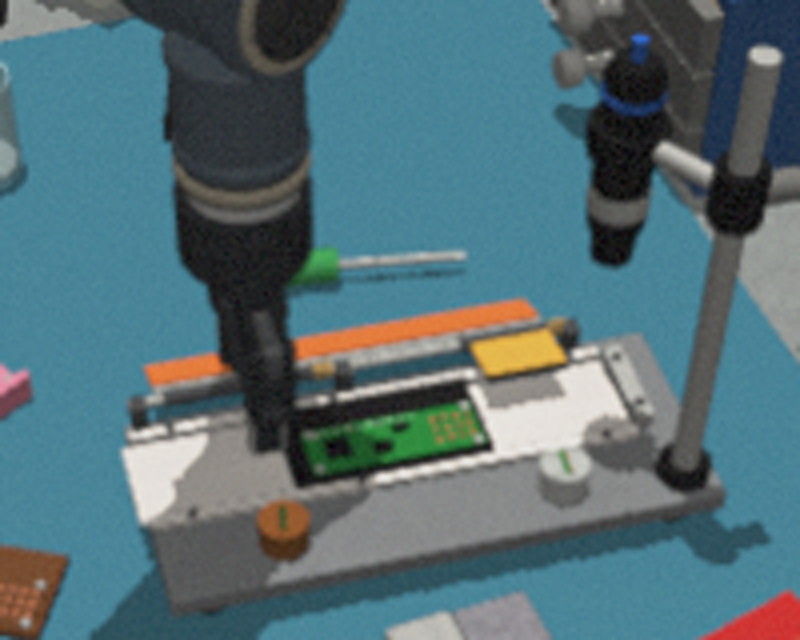

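Request:
play_rows(
  deltas="0 0 0 5 0 0 40; 0 0 0 10 0 0 40; 0 0 0 15 0 0 40; 0 0 0 20 0 0 40; 0 0 0 25 0 0 40",
)

```text
clock: 6.85
tool_pos: [0.5692, 0.1009, 0.053]
ee_rot: [[0.998, -0.061, -0.004], [-0.061, -0.998, -0.0], [-0.004, 0.0, -1.0]]
ft_force: [-5.7, 2.1, 7.2]
finger_gap: 0.0719
```

Request:
play_rows(
  deltas="0 0 0 5 0 0 40; 0 0 0 10 0 0 40; 0 0 0 15 0 0 40; 0 0 0 20 0 0 40; 0 0 0 25 0 0 40",
)

```text
clock: 7.27
tool_pos: [0.5941, 0.0994, 0.053]
ee_rot: [[0.998, -0.061, -0.004], [-0.061, -0.998, 0.0], [-0.004, 0.0, -1.0]]
ft_force: [-4.6, 3.0, 6.3]
finger_gap: 0.0717
```

```bash
python3 look.py 6
```

```text
clock 7.3667 pos [0.59534115 0.09934424 0.05319488] F [-2.3  2.8  5.6] gap 0.07203597121759679
rot [-0.0005  0.002   0.0016] shift [-91.7   0.7 -26.6]
```

View pics/side6.png

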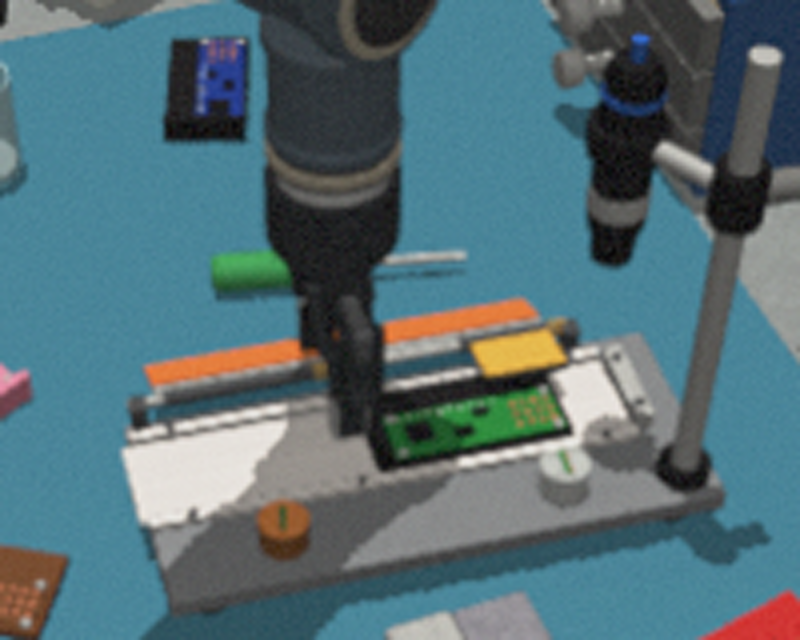

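Request:
play_rows(
  deltas="0 0 0 5 0 0 40; 0 0 0 10 0 0 40; 0 0 0 15 0 0 40; 0 0 0 20 0 0 40; 0 0 0 25 0 0 40",
)

```text
clock: 7.78
tool_pos: [0.6191, 0.098, 0.0531]
ee_rot: [[0.998, -0.061, -0.004], [-0.061, -0.998, 0.0], [-0.004, -0.0, -1.0]]
ft_force: [-5.3, 3.0, 6.7]
finger_gap: 0.0718
```

Request:
play_rows(
  deltas="0 0 0 2 0 0 40; 0 0 0 4 0 0 40; 0 0 0 6 0 0 40; 0 0 0 7 0 0 40; 0 0 0 8 0 0 40",
)

```text
clock: 8.2
tool_pos: [0.627, 0.0975, 0.053]
ee_rot: [[0.998, -0.061, -0.004], [-0.061, -0.998, 0.0], [-0.004, -0.0, -1.0]]
ft_force: [-4.5, 2.3, 6.7]
finger_gap: 0.072
```

Request:
play_rows(
  deltas="0 0 0 1 0 0 40; 0 0 0 2 0 0 40; 0 0 0 3 0 0 40",
)

```text
clock: 8.45
tool_pos: [0.63, 0.0974, 0.053]
ee_rot: [[0.998, -0.061, -0.004], [-0.061, -0.998, 0.0], [-0.004, -0.0, -1.0]]
ft_force: [-4.3, 1.9, 7.2]
finger_gap: 0.072
```

Request:
play_rows(
  deltas="0 0 0 1 0 0 40; 0 0 0 2 0 0 40; 0 0 0 3 0 0 40",
)

```text
clock: 8.7
tool_pos: [0.633, 0.0972, 0.0531]
ee_rot: [[0.998, -0.061, -0.004], [-0.061, -0.998, 0.0], [-0.004, -0.0, -1.0]]
ft_force: [-4.9, 2.7, 6.5]
finger_gap: 0.072
```

```bash
python3 look.py 7
```

```text
clock 8.8 pos [0.63311965 0.09715473 0.0530623 ] F [-3.6  1.6  6.5] gap 0.07203363060419024
rot [-0.0002  0.0039  0.0021] shift [-129.6    0.7  -26.4]
```

View pics/side7.png

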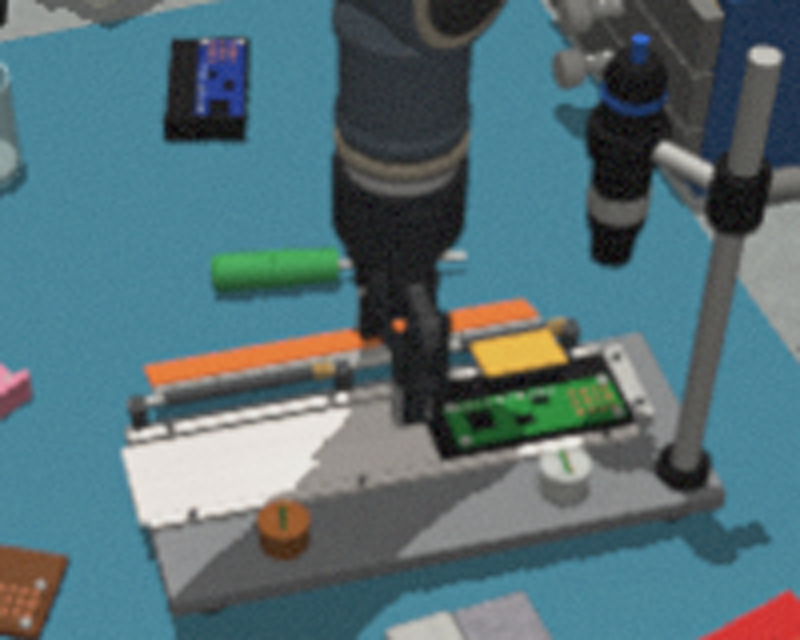

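View pics/top7.png

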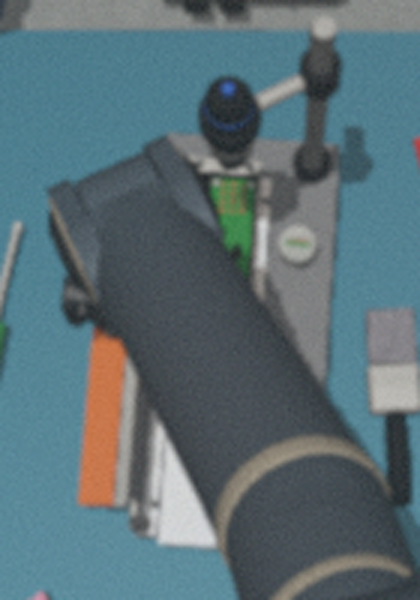

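Request:
play_rows(
  deltas="0 0 0 0.7 0 0 40; 0 0 0 1.4 0 0 40; 0 0 0 2 0 0 40",
)

```text
clock: 9.05
tool_pos: [0.6333, 0.0971, 0.0529]
ee_rot: [[0.998, -0.061, -0.008], [-0.061, -0.998, -0.0], [-0.008, 0.001, -1.0]]
ft_force: [-10.2, 2.6, 10.3]
finger_gap: 0.0721
```

Request:
play_rows(
  deltas="0 0 0 0.7 0 0 40; 0 0 0 1.4 0 0 40; 0 0 0 2 0 0 40",
)

```text
clock: 9.3
tool_pos: [0.6335, 0.0971, 0.0528]
ee_rot: [[0.998, -0.062, -0.012], [-0.062, -0.998, -0.001], [-0.012, 0.002, -1.0]]
ft_force: [-14.1, 3.6, 14.3]
finger_gap: 0.0717
```

Request:
play_rows(
  deltas="0 0 0 -2 0 0 40; 0 0 0 -4 0 0 40; 0 0 0 -6 0 0 40; 0 0 0 -8 0 0 40; 0 0 0 -9 0 0 40",
)

```text
clock: 9.72
tool_pos: [0.6327, 0.0974, 0.0547]
ee_rot: [[0.998, -0.063, 0.007], [-0.063, -0.998, 0.002], [0.007, -0.003, -1.0]]
ft_force: [4.2, 2.5, 6.2]
finger_gap: 0.0722
```

```bash
python3 look.py 8
```

```text
clock 9.8167 pos [0.63263404 0.09745311 0.05476829] F [2.5 3.  5.5] gap 0.07208342179431874
rot [-0.0029 -0.0063  0.0003] shift [-128.9    1.2  -26. ]
```

View pics/side8.png

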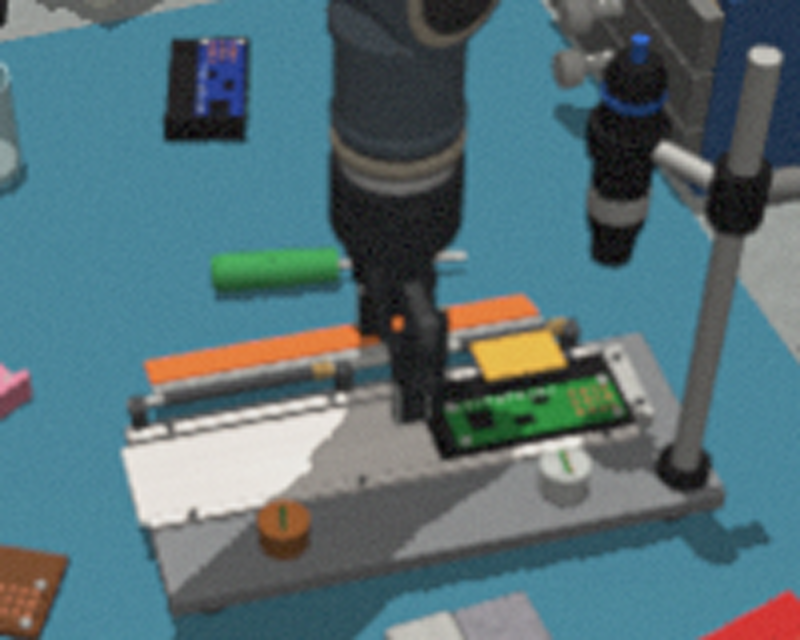

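Request:
play_rows(
  deltas="0 0 0 -2 0 0 40; 0 0 0 -4 0 0 40; 0 0 0 -6 0 0 40; 0 0 0 -6 0 0 40",
)

```text
clock: 10.15
tool_pos: [0.6268, 0.0973, 0.0549]
ee_rot: [[0.998, -0.063, 0.007], [-0.063, -0.998, 0.002], [0.007, -0.002, -1.0]]
ft_force: [1.8, 2.1, 5.4]
finger_gap: 0.0717
```

```bash
python3 look.py 9; python3 - <<'E'
from h import *
P=[(x,-60+dy,38) for x in(120,) for dy in(0,60)]+[(0,0,50),(0,-60,50)]
print(((proj("side",S2W(PS,P))-[245,110])*4).round().tolist())
E
```

```text
clock 10.25 pos [0.62678968 0.0973077  0.05479926] F [2.3 1.9 6.2] gap 0.07232726570375794
rot [-0.0022 -0.0063  0.    ] shift [-123.     0.7  -26. ]
[[633.0, 415.0], [599.0, 347.0], [412.0, 367.0], [441.0, 437.0]]
```

View pics/side9.png

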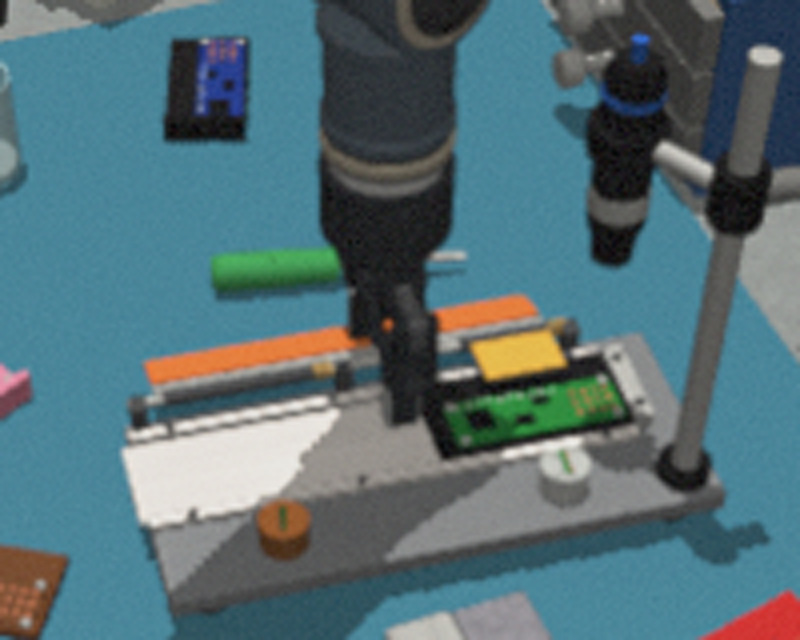

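Request:
play_rows(
  deltas="0 0 0 0 0 -2 40; 0 0 0 0 0 -4 40; 0 0 0 0 0 -6 40; 0 0 0 0 0 -8 40; 0 0 0 0 0 -10 40",
)

```text
clock: 10.67
tool_pos: [0.6223, 0.0954, 0.0623]
ee_rot: [[0.998, -0.062, -0.004], [-0.062, -0.998, -0.002], [-0.004, 0.003, -1.0]]
ft_force: [-0.6, 0.1, -0.5]
finger_gap: 0.0717
```

Request:
play_rows(
  deltas="0 0 0 0 0 -4 40; 0 0 0 0 0 -10 40; 0 0 0 0 0 -20 40; 0 0 0 0 0 -30 40; 0 0 0 0 0 -40 40",
)

```text
clock: 11.08
tool_pos: [0.624, 0.0966, 0.1045]
ee_rot: [[0.998, -0.062, 0.0], [-0.062, -0.998, -0.0], [0.0, 0.0, -1.0]]
ft_force: [0.9, -0.9, 0.6]
finger_gap: 0.072
```

Request:
play_rows(
  deltas="0 0 0 -10 0 -15 40; 0 0 0 -25 0 -35 40; 0 0 0 -45 0 -55 40; 0 0 0 -65 0 -75 40; 0 0 0 -80 0 -90 40",
)

```text
clock: 11.5
tool_pos: [0.5431, 0.1021, 0.1959]
ee_rot: [[0.998, -0.061, 0.002], [-0.061, -0.998, 0.0], [0.002, -0.0, -1.0]]
ft_force: [0.0, -0.5, 0.8]
finger_gap: 0.0718
```

```bash
python3 look.py 10
```

```text
clock 11.6 pos [0.54371495 0.10267069 0.19704076] F [0.7 1.5 0.8] gap 0.0718907011648987
rot [-0.0007 -0.0052  0.0025] shift [-40.6   0.9 116.8]
```

View pics/side10.png

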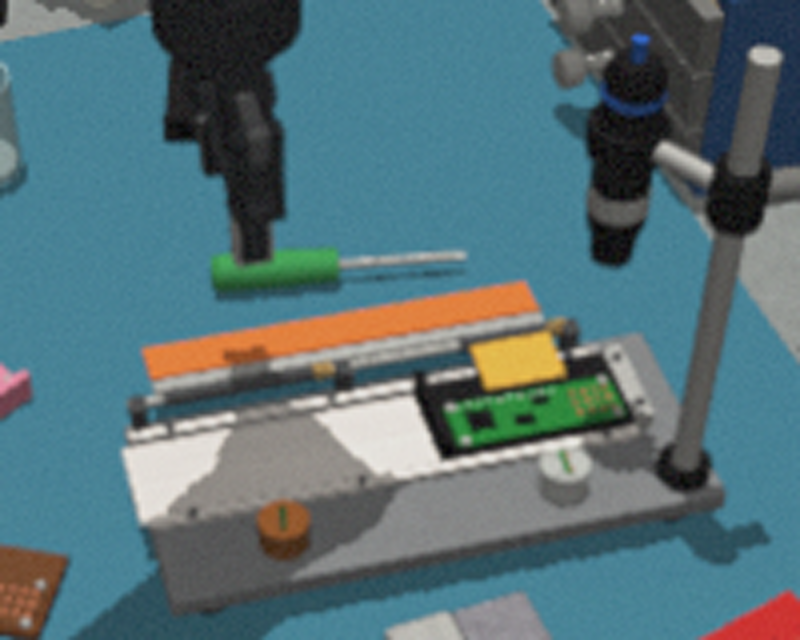

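View pics/top10.png

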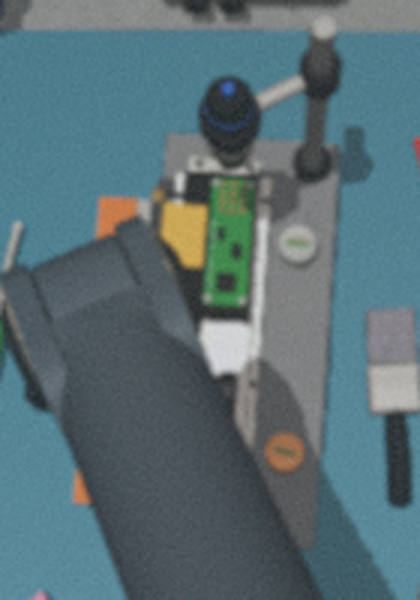

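```bash
python3 - <<'E'
import cv2,numpy as np
a=np.load("side10.npz")["img"][185:230,345:415,::-1];b=np.load("top10.npz")["img"][130:200,275:325,::-1]
cv2.imwrite("pics/z.png",np.hstack([cv2.resize(a,(560,480),interpolation=cv2.INTER_CUBIC)[:480],cv2.resize(b,(240,480),interpolation=cv2.INTER_CUBIC)]))
from h import *
P=[(120,0,38),(120,-60,38),(0,0,50),(0,-60,50)]
q=proj("top",S2W(PS,P));print((q-[225,85])*3)
E
```

```text
[[188.73068253 171.06591895]
 [263.03850811 175.95114054]
 [176.32088027 312.71646233]
 [252.45788743 317.83115732]]
```

View pics/z.png

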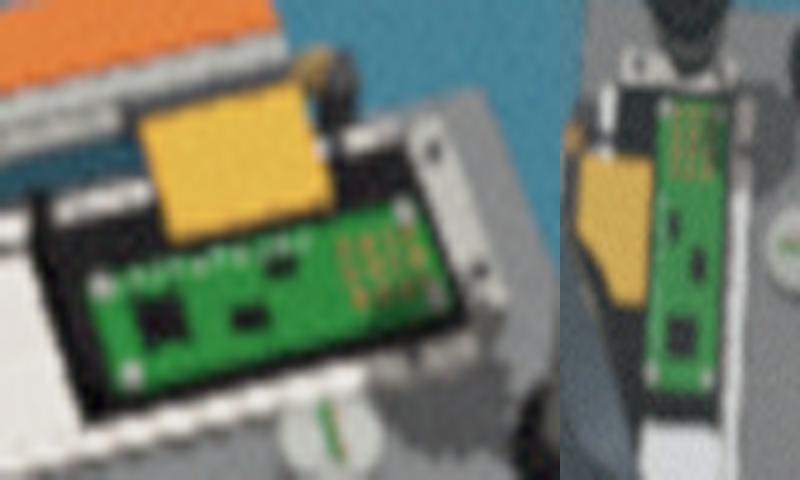

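The pallet's far edge sits against the end stop with no white gap, at crop (410–465, 180–310). The flap rests on the pallet's left part, and the robot is clear of everything.

```bash
python3 - <<'E'
from workcell import arm
print(arm.sign_off(),arm.state()["clock"])
E
```

```text
the job is handed in; nothing more can be done
the job is handed in; nothing more can be done
```

The pallet with the green board is home against the end stop with the flap closed on it, and I handed the job in at about 11.6 s of the 54 s.

- **Opening:** The left fingertip pressed the bar down and held it with about 7 N. The pictures put the flap at about 0.45 rad.
- **Pushing:** The right fingertip pushed the lip along the lane until the arm stopped and the push force rose from about 5 N to 14 N. The tool stood where the home position predicts. I backed off about 6 mm before raising the fingers, so they did not drag on the lip.
- **Last pictures:** There is no gap between the pallet's far edge and the stop. The flap is at about 0.2 rad, resting on the pallet. The fingers are clear and the force reading is near zero. The mounts, screwdriver and microscope look unmoved.

Two readings did not match what I expected:

- **Cameras:** The two cameras disagreed by about 5 mm in the stage's sideways position. I used a middle value, and both fingertips landed where they should.
- **Fingertips:** They stood about 12 mm ahead of the TCP at this opening, not 22 mm, so I found the bar by its contact force.

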